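Push the stuck parts drawer out from behind

TASK

The drawer whose pull has snapped off is stuck shut in the white printed drawer unit. Open the lid of the tool case fully, until it rests back on its stop, take out the nut driver, and with its socket end push that drawer from behind, through the round hole in the back of the unit, until it stands about half out without falling. Then lay the driver down flat on the bench, leaving the lid open, the other two drawers shut and everything else where it is.

Things in the scene. Friction and masses are not known exactly. Their poses are not given: they have to be found in the camera images.
- unit: White printed drawer unit clipped on a short aluminium beam, fixed to the bench. 124 mm deep (x), 200 wide (y), 46 to 100 mm above the bench. Origin on the bench under the middle of the beam; x points out of the drawer fronts, away from the robot: its back faces the robot. Back outer face at x = -64 mm, fronts flush at x = +60. The beam is 40 mm deep, 250 long, with black end feet 46 mm high.
- unit_mid (a point): Centre of the middle bay, 73 mm above the bench, over the unit's origin; same axes. Three bays at y = -65, 0, +65 mm, each 60 mm wide. The back wall, 4 mm thick, has one round hole, 30 mm across, behind each drawer: centred on its bay and 73 mm above the bench. A sprung tongue in each bay grips the drawer: it takes about 8 to 15 N to slide it and it stays where it is left.
- drawer_stuck: The stuck grey drawer, the one with no pull (two small broken stubs on its flush front); it may be in any of the three bays. Open-topped box 118 mm long (x), 58 wide, 44 high, about 150 g, standing 50 mm above the bench. Origin at the centre of its underside, x towards its front, as the unit's. Shut, it is 1 mm ahead of the unit's origin along the unit's x.
- stuck_back (a point): Point on the outside of the stuck drawer's rear wall, 73 mm above the bench, in line with the hole behind it (within 1 mm); shut, it lies 6 mm in from the outer face of the unit's back. It moves with the drawer.
- drawer_a: A grey drawer like the stuck one but whole, with a pull 30 mm wide standing 20 mm out from its front. Shut, in another bay, to be left shut. Origin at the centre of its underside.
- drawer_b: The other whole drawer, the same as drawer_a, to be left shut.
- case: Black tool case, 190 mm deep (x), 220 wide (y), walls 52 mm high, 4 thick, fixed to the bench. Origin on the bench under its centre; x points away from the robot, to the hinge. Inside, a liner 10 mm above the bench; a rib 30 mm above the bench runs along x at y = +60 mm, with spare heatsinks beyond it; the nut driver lies loose on the other side (y below 0).
- case_lid (a joint): Opening of the case's lid, rad: 0 shut, 1.75 (100 degrees) resting on its stop, leaning back past upright. The hinge line is along the case's y at its far side. The lid (190 x 220 mm, 22 deep, 350 g) falls shut if let go before it is upright and stays open beyond.
- lid_hinge (a point): Middle of the lid's hinge line: 97 mm from the case's origin along its x, 52 mm above the bench. Fixed; same axes as the case.
- lid_tab (a point): Point to hold the lid's lift tab, 24 mm out from the middle of the lid's front edge. The tab is 26 mm wide (y), 10 thick, stands 34 mm out; shut, it points to the robot, its centre 61 mm above the bench: 216 mm in front of the hinge and 9 mm above it. With the lid upright it points straight up; held by its two sides it can turn between the fingers all the way.
- driver: Nut driver, 170 mm long, 160 g: blue and black handle 80 mm long, 28 mm square, a steel shaft 8 mm thick and a blunt socket 17 mm across, 25 long. Origin on its axis in the handle, 62 mm from the butt, near its centre of mass: hold it there. x axis towards the socket. It starts in the case, along its x, socket to the hinge, axis 24 mm above the bench (14 mm when lying on the bench).
- driver_tip (a point): Centre of the blunt end of the socket, 108 mm from the driver's origin along its x.
- spool: Filament spool lying flat, 200 mm across, 66 mm high, to be left alone. Origin at the centre of its underside.
- bottle: White bottle standing, 60 mm across, 130 mm high, to be left alone. Origin at the centre of its underside.
- torch: Dark metal pocket torch lying on the bench, 136 mm long, 26 mm across, to be left alone. Origin under its middle.

How it is judged:
By the outcome, as a careful person would: the job done as asked, in the order asked, and still so for the second after the job is handed in, with the robot touching nothing.
It also fails if it takes over 67 s, if anything falls off the work surface, if the arm or the gripper's body presses on something with over 40 N, if the wrist force passes 120 N, or if a joint passes its speed limit or range.

ROBOT

A 6-joint arm with a two-finger parallel gripper is mounted at the origin on the work surface. World frame = base frame: x ahead of the robot, y to its left, z up, the work surface at z = 0. Lengths are in m, angles in rad, forces in N, time in s.
With the tool pointing down it reaches from about 0.35 to 0.875 m from the base axis. Payload 4.2 kg.
Tool frame: the origin (TCP) lies at the very end of the fingers, on their centre line; the grasp point (between the pads) lies pinch_z behind it (pinch_z is the distance from the TCP to the grasp point, in m); z points along the fingers, y is the direction in which the jaws open and shut (so a half turn about z gives the same grasp; the last joint's range is limited). The gripper opens to 87 mm and grips with 3 to 60 N. Pads are 19 mm wide; open, the fingers measure 117 mm over their backs; the gripper's body (75 mm by 190 mm) begins 51 mm behind the grasp point.
Start: joints at [1.529, 0.385, 0.008, 0, -1.194, -0.259], TCP at [0.185, 0.597, 0.223] pointing down, gripper open.
Joint ranges: [-3.14, 3.14], [-1.21, 2.06], [-1.07, 1.41], [-3.16, 2.05], [-2.99, -0.16], [-3.1, 3.1]. Speed limits (rad/s): [2.79, 2.79, 3.14, 3.14, 3.14, 3.14].

INTERFACE

Orientations are given as [roll, pitch, yaw] about the fixed x, y, z axes, in that order (R = Rz(yaw) Ry(pitch) Rx(roll)).
In Python, from cell import state, capture, camera_model, close_job, recognise, pinch_z gives the robot as it stands.
- The arm moves only by the tool move_arm, never from a script. Its argument "motion" is a list of rows, each an object with "offset": the shift along the tool's x, y, z normalised to -1 to 1, where 1 is 0.25 m, a list of three; "rotation": the turn, a rotation vector about the tool's x, y, z normalised to -1 to 1, where 1 is 45 degrees, a list of three; "fingers": the gripper command: -1 is shut, 1 is fully open, values between are in proportion. In form: [{"offset": [dx, dy, dz], "rotation": [rx, ry, rz], "fingers": fingers}, ...]. A call has 1 to 12 rows; each row shifts and turns the commanded pose from where the row before left it, along the tool's axes as they then stand; what a row does not reach is not made up. A row lasts 1/12 s, in which the tool goes at most 41.7 mm and 7.16 degrees, less where a joint would pass 70% of its speed; a pose out of reach is approached as far as the arm can. A call with a number of a shift or a turn outside -1 to 1 is refused whole. A call with a gripper value outside its range is refused whole. The fingers move at their own pace and stop on an object; the grip force is fixed at half the most. Time passes only in rows, so rows that do not move let the fingers close. It gives the time, the measured TCP pose, the force and the opening at its end, in the units of the state.
- state(): the state, without advancing time (a new reading comes with each control period).
- capture(name): name is "scene" or "top" or "wrist"; returns (picture, depth): 420x560x3 uint8, red, green, blue; 420x560 float32, m along the optical axis (not along the pixel's ray), 0 where there is no reading.
- camera_model(name): a dict with "vfov" (degrees; the focal length in pixels is half the picture's height over the tangent of half this angle, whatever the lens; pixels are square), "cx", "cy" (the principal point, pixels), "T" (4x4, takes a point from camera to world coordinates). Camera axes: x right, y up, looking along -z (the intrinsics and any distortion apply to the point x, -y, -z); pixel columns grow to the right and rows downward; lengths in m; the calibration is good to about 2 mm. A picture is of the moment at which its call begins: read the wrist's pose just before it. camera_model takes no time and is no camera call; for the wrist camera it gives the pose at the moment of the call.
- close_job(): hands the job in, once; it reports no verdict.
Trained networks look in the newest picture that a camera, given by its name, has taken for a name from the list of things; names that differ only in an ending like _2 or _b are one class to them, and where a whole thing is asked for, a point or a joint stands for the part that bears it (a point fixed in the world has none). Each returns a list of dicts, best first, with "score" (0 to 1); they miss things now and then, are a little off and sometimes report something else, mostly with a low value. They report only what shows in the picture. A call takes as long as a camera call.
- recognise(label, camera): "uv" ([column, row] in pixels, amid what is visible of it).
The state is a dict: "time": time; "joints": joint angles; "joint_vel": joint speeds; "tau": joint torques, N m; "tool_pos": TCP position; "tool_rot": TCP orientation; "wrist_force": force on the tool from outside, world axes, zero at the start; "torque": the same for the moment, N m; "grip_width": opening from 0.0 (shut) to 1.0 (fully open).
Only numpy, scipy, OpenCV 4.12 (cv2) and the standard library are available. Lean on these libraries where they do the work, as an engineer would, in place of code of your own. Each camera call takes 0.05 s, during which the arm holds its last target.

## Working session

There is one attempt and no reset: what is moved stays moved. The work goes in short steps, Python scripts to look and compute and a tool call to move; the robot and the scene stay as the last step left them, time stands still between calls to the robot, and variables do not carry over. Pictures are saved under pics/ and viewed, and the job is handed in when it is done.

Besides the shell and the picture viewer there is one more tool, called after "Request:" by a JSON object that holds its "fn" and its "kwargs". move_arm: Moves the arm, as the interface text tells. Its arguments: {"type":"object","properties":{"motion":{"type":"array"}},"required":["motion"]}

```bash
mkdir -p pics; ls; python3 - <<'E'
from cell import *
import cv2, numpy as np
print(state()); print(pinch_z)
for n in ["scene","top"]:
    m=camera_model(n); print(n,{k:(np.round(v,4).tolist() if hasattr(v,'__len__') else v) for k,v in m.items()})
    p,d=capture(n); cv2.imwrite(f"pics/{n}0.png",p[:,:,::-1]); np.save(f"pics/{n}0.npy",d)
print(camera_model("wrist"))
E
```

```text
pics
{'time': 0.0, 'joints': array([ 1.52862424e+00,  3.85540497e-01,  6.62881710e-03, -5.07265902e-04,
       -1.19401970e+00, -2.58607235e-01]), 'joint_vel': array([-1.19897990e-03, -2.99214371e-04,  2.58388315e-04, -1.21397386e-03,
        1.69462182e-05, -7.06319564e-04]), 'tau': array([-1.29868572e-04, -3.90662026e+01,  1.87402815e+01,  4.21992704e+00,
        1.10156063e-02, -1.91166191e-04]), 'tool_pos': array([0.18496238, 0.5963651 , 0.22146926]), 'tool_rot': array([ 3.13940803e+00, -9.04053931e-05, -3.00966360e-01]), 'wrist_force': array([ 0.24228004, -1.00425348,  0.35448175]), 'torque': array([-0.02348472, -0.02102769, -0.03279606]), 'grip_width': 0.9972061172107852}
0.0187
scene {'vfov': 44.059941121461485, 'cx': 281.51335165337696, 'cy': 217.99101405549789, 'T': [[-0.4048, -0.5209, 0.7515, 1.676], [0.9141, -0.2506, 0.3187, 0.4869], [0.0223, 0.816, 0.5777, 0.9076], [0.0, 0.0, 0.0, 1.0]]}
top {'vfov': 57.87166167780993, 'cx': 286.5387476851059, 'cy': 207.5592277446641, 'T': [[-0.0298, 0.9831, -0.1804, 0.3833], [-0.9995, -0.0307, -0.0023, 0.0119], [-0.0078, 0.1802, 0.9836, 1.257], [0.0, 0.0, 0.0, 1.0]]}
{'vfov': 64.56616362479214, 'cx': 283.05952387657237, 'cy': 209.64439602075018, 'T': array([[-0.29623196,  0.91863793,  0.2614402 ,  0.25727885],
       [-0.95511518, -0.28528194, -0.07980729,  0.57392443],
       [ 0.00127016, -0.27334698,  0.96191466,  0.3838732 ],
       [ 0.        ,  0.        ,  0.        ,  1.        ]])}
```

View pics/scene0.png

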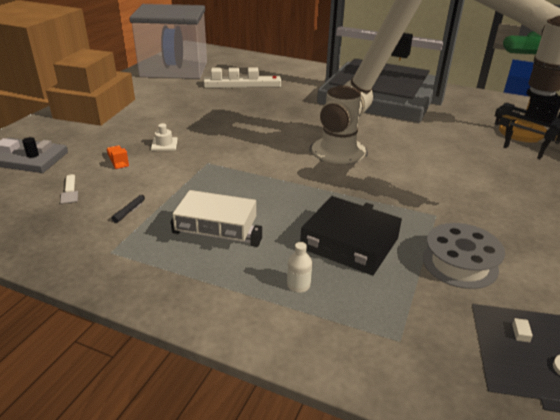

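View pics/top0.png

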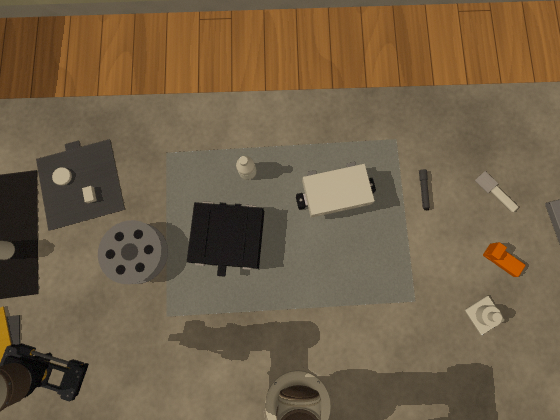

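The top picture shows the case at about (227,236) with its tab at (222,270), and the unit at (338,189). The bottle, spool and torch are at (246,166), (130,252) and (425,189). Next I'll measure with depth.

```bash
cat > h.py <<'E'
from cell import *
import cv2, numpy as np
from scipy.spatial.transform import Rotation as Rn
def intr(m): 
    return 210/np.tan(np.radians(m["vfov"])/2)
def cloud(m,d):
    f=intr(m); v,u=np.mgrid[0:420,0:560]
    P=np.stack([(u-m["cx"])/f*d,-(v-m["cy"])/f*d,-d],-1)
    return P@m["T"][:3,:3].T+m["T"][:3,3]
def proj(m,p):
    f=intr(m); q=(np.atleast_2d(p)-m["T"][:3,3])@m["T"][:3,:3]
    return np.stack([m["cx"]+f*q[:,0]/-q[:,2], m["cy"]-f*q[:,1]/-q[:,2]],-1)
def grab(n,name,zoom=1):
    m=camera_model(n); p,d=capture(n)
    cv2.imwrite(f"pics/{name}.png",p[:,:,::-1]); np.save(f"pics/{name}.npy",d)
    return m,p,d,cloud(m,d)
def rect(W,mask):
    pts=(W[mask][:,:2]*1000).astype(np.float32)
    return cv2.minAreaRect(pts)
E
python3 - <<'E'
from h import *
m=camera_model("top"); d=np.load("pics/top0.npy"); W=cloud(m,d); z=W[...,2]
print("bench z",np.median(z[280:300,300:400]))
u=np.arange(560)[None,:]+0*np.arange(420)[:,None]; v=np.arange(420)[:,None]+0*u
def box(a,b,c,e): return (u>=a)&(u<=b)&(v>=c)&(v<=e)
for nm,b,lo,hi in [("unit",(290,385,155,225),.085,.115),("case",(180,275,195,282),.06,.09),("bottle",(232,262,150,185),.02,.2),("torch",(415,435,165,212),.012,.05),("spool",(95,170,215,290),.05,.09)]:
    k=box(*b)&(z>lo)&(z<hi)&(d>0)
    r=rect(W,k); print(nm,k.sum(),np.round(r[0],1),np.round(r[1],1),round(r[2],2),"z",np.round(np.percentile(z[k],[5,50,95]),4))
p=cv2.imread("pics/top0.png")
cv2.imwrite("pics/topz.png",cv2.resize(p[140:290,170:390],(792,540),interpolation=cv2.INTER_CUBIC))
p=cv2.imread("pics/scene0.png")
cv2.imwrite("pics/scenez.png",cv2.resize(p[180:280,160:290],(780,600),interpolation=cv2.INTER_CUBIC))
E
```

```text
bench z 0.0011164866375188431
unit 2541 [ 650.9 -147.6] [125.8 200.9] 10.72 z [0.0961 0.1003 0.1041]
case 4342 [508.2 212.9] [221.5 230. ] 83.42 z [0.07   0.0745 0.0786]
bottle 350 [741.5 143.9] [56.4 60. ] 22.48 z [0.0361 0.0896 0.131 ]
torch 283 [ 659.  -446.8] [136.9  25.6] 0.96 z [0.0148 0.0226 0.0272]
spool 3210 [479.  510.4] [199.7 197.1] 88.22 z [0.0627 0.0666 0.0704]
```

View pics/topz.png

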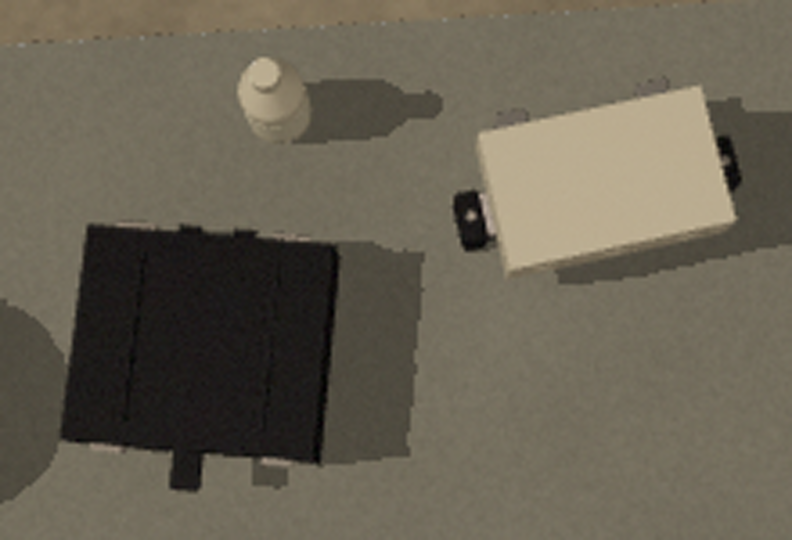

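View pics/scenez.png

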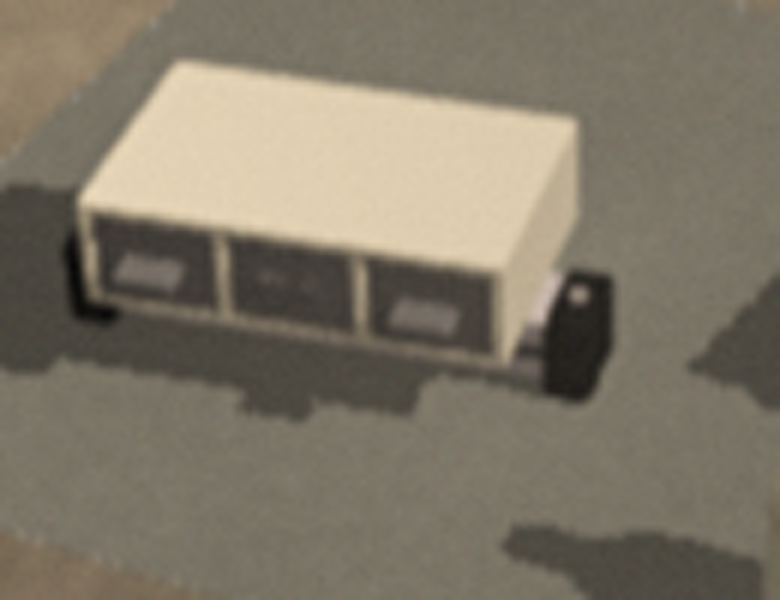

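The stubs at about (285,280) in the scene zoom put the stuck drawer in the middle bay, and the top view agrees because both pulls are on the outer bays. Now I'll refine the case fit with the tab left out.

```bash
cat >> h.py <<'E'
def fitbox(P,yaw0,L,Wd):
    # edges by trimmed strips; refine yaw by minimising width along y
    best=None
    for yaw in yaw0+np.radians(np.arange(-3,3.01,.1)):
        c,s=np.cos(yaw),np.sin(yaw)
        a=P[:,0]*c+P[:,1]*s; b=-P[:,0]*s+P[:,1]*c
        lo,hi=np.percentile(b,[.7,99.3]); al,ah=np.percentile(a,[.7,99.3])
        k=(hi-lo)*(ah-al)
        if best is None or k<best[0]: best=(k,yaw,(al+ah)/2,(lo+hi)/2,ah-al,hi-lo)
    k,yaw,A,B,la,lb=best
    return np.degrees(yaw),A*np.cos(yaw)-B*np.sin(yaw),A*np.sin(yaw)+B*np.cos(yaw),la,lb
E
python3 - <<'E'
from h import *
m=camera_model("top"); d=np.load("pics/top0.npy"); W=cloud(m,d); z=W[...,2]
v,u=np.mgrid[0:420,0:560]
k=(u>180)&(u<275)&(v>195)&(v<282)&(z>.066)&(z<.085)
P=W[k]
print(fitbox(P,np.radians(-6.6),.19,.22))
k=(u>290)&(u<385)&(v>155)&(v<225)&(z>.09)&(z<.11)
print(fitbox(W[k],np.radians(10.7),.124,.2))
# tab: points z .055-.072 front
k=(u>205)&(u<240)&(v>258)&(v<282)&(z>.045)
for vv in range(258,282):
    r=np.where(k[vv])[0]
    if len(r): print(vv,r.min(),r.max(),np.round(W[vv,r].mean(0),4))
E
```

```text
(np.float64(-5.899999999999997), np.float64(0.5145508580728428), np.float64(0.21104357273117674), np.float64(0.20117413670430057), np.float64(0.2168074387829871))
(np.float64(10.300000000000002), np.float64(0.6501475851916031), np.float64(-0.1471388311964863), np.float64(0.1230851226543207), np.float64(0.19814585238052324))
259 206 239 [0.4447 0.2174 0.0748]
260 206 239 [0.4416 0.2174 0.0746]
261 206 239 [0.4369 0.2104 0.1094]
262 206 239 [0.4355 0.2174 0.0744]
263 206 239 [0.4324 0.2174 0.0748]
264 212 239 [0.4291 0.2082 0.0746]
265 218 239 [0.4259 0.1994 0.0718]
266 218 239 [0.4232 0.2056 0.066 ]
267 218 225 [0.4206 0.2218 0.0669]
268 218 225 [0.4175 0.222  0.066 ]
269 218 225 [0.4145 0.222  0.0658]
270 217 225 [0.4115 0.2237 0.0652]
271 217 225 [0.4084 0.2233 0.0671]
272 217 225 [0.4054 0.2235 0.0659]
273 217 225 [0.4023 0.2234 0.0666]
274 217 225 [0.3992 0.2234 0.0665]
275 217 225 [0.3962 0.2235 0.066 ]
276 223 224 [0.3929 0.2161 0.0639]
```

```bash
cat >> h.py <<'E'
def plan(pos,yawdeg,pitch=None,n=None,pos0=None,rot0=None):
    """rows to a tool-down pose at pos (TCP), yaw deg. Rotation rows shared evenly."""
    s=state(); p=s["tool_pos"] if pos0 is None else np.array(pos0); R=Rn.from_euler("xyz",s["tool_rot"] if rot0 is None else rot0)
    Rt=Rn.from_euler("xyz",[np.pi,0,np.radians(yawdeg)])
    rv=(R.inv()*Rt).as_rotvec(); d=np.array(pos)-p
    N=n or int(np.ceil(max(np.linalg.norm(d)/.040,np.degrees(np.linalg.norm(rv))/7.0,1)))
    Rh=R*Rn.from_rotvec(rv/2)
    off=Rh.inv().apply(d)   # mean axes
    print("t",round(s["time"],2),"from",np.round(p,4),np.round(np.degrees(R.as_euler("xyz")),2),"grip",round(s["grip_width"],3),"F",np.round(s["wrist_force"],1))
    print("rows",N,"each off",np.round(off/.25/N,4).tolist(),"rot",np.round(rv/np.radians(45)/N,4).tolist(), "| total tool off mm",np.round(off*1000,1))
E
python3 -c "
from h import *
plan([.395,.224,.2],-6.3)"
```

```text
t 0.1 from [0.185  0.5964 0.2215] [ 1.7989e+02 -1.0000e-02 -1.7240e+01] grip 0.999 F [ 0.3 -0.3 -0.1]
rows 11 each off [0.1024, 0.117, 0.008] rot [0.0002, 0.0, -0.0221] | total tool off mm [281.6 321.7  21.9]
```

Request:
{"fn": "move_arm", "kwargs": {"motion": [{"offset":[0.1,0.115,0],"rotation":[0,0,-0.022],"fingers":1},{"offset":[0.1,0.117,0],"rotation":[0,0,-0.022],"fingers":1},{"offset":[0.1,0.117,0],"rotation":[0,0,-0.022],"fingers":1},{"offset":[0.1,0.117,0],"rotation":[0,0,-0.022],"fingers":1},{"offset":[0.1,0.117,0],"rotation":[0,0,-0.022],"fingers":1},{"offset":[0.1,0.117,0],"rotation":[0,0,-0.022],"fingers":1},{"offset":[0.1,0.117,0],"rotation":[0,0,-0.022],"fingers":1},{"offset":[0.1,0.117,0.01],"rotation":[0,0,-0.022],"fingers":1},{"offset":[0.1,0.117,0.02],"rotation":[0,0,-0.022],"fingers":1},{"offset":[0.1,0.117,0.02],"rotation":[0,0,-0.022],"fingers":1},{"offset":[0.1,0.117,0.02],"rotation":[0,0,-0.022],"fingers":1},{"offset":[0,0,0],"rotation":[0,0,0],"fingers":1}]}}

```text
time: 1.1
tool_pos: [0.3861, 0.2199, 0.2037]
tool_rot: [3.138, 0.002, -0.117]
wrist_force: [1.4, -0.5, 0.6]
grip_width: 0.997
```

```bash
python3 - <<'E'
from h import *
plan([.395,.224,.2],-6.3)
m,p,d,W=grab("wrist","w1")
print(recognise("lid_tab","wrist")[:2])
print(m["T"].round(3).tolist())
E
```

```text
t 1.1 from [0.3861 0.2199 0.2037] [ 1.7981e+02  1.3000e-01 -6.7100e+00] grip 0.997 F [ 1.4 -0.5  0.6]
rows 1 each off [0.0334, -0.0205, 0.0149] rot [0.0041, 0.0029, -0.0092] | total tool off mm [ 8.4 -5.1  3.7]
[{'uv': [276.0, 77.7], 'score': 0.96}]
[[-0.117, 0.955, 0.274, 0.462], [-0.993, -0.113, -0.03, 0.211], [0.003, -0.276, 0.961, 0.366], [0.0, 0.0, 0.0, 1.0]]
```

View pics/w1.png

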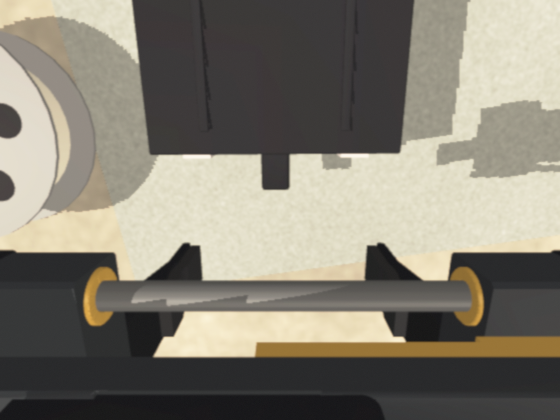

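The wrist view shows the tab at columns 262–289, rows 153–189. The lid's front edge lies along row 153, from column 150 to 400. I'll work out the world positions.

```bash
python3 - <<'E'
from h import *
m=camera_model("wrist"); d=np.load("pics/w1.npy"); W=cloud(m,d); z=W[...,2]
v,u=np.mgrid[0:420,0:560]
k=(u>250)&(u<300)&(v>157)&(v<195)&(z>.055)&(z<.08)
P=W[k]; print(k.sum(),u[k].min(),u[k].max(),v[k].min(),v[k].max(), "tab z",np.median(P[:,2]))
print("tab rect",cv2.minAreaRect((P[:,:2]*1000).astype(np.float32)))
# lid front edge & side
k=(v<156)&(u>120)&(u<430)&(z>.062)&(z<.09)
P=W[k]
# front edge: for each column, lowest row
e=[]
for c in list(range(165,255))+list(range(297,390)):
    r=np.where(k[:,c])[0].max(); e.append(W[r,c,:2])
e=np.array(e,np.float32); l=cv2.fitLine(e,cv2.DIST_HUBER,0,.01,.01).ravel(); print("edge dir yaw",np.degrees(np.arctan2(-l[0],l[1])) , l)
L=[];R_=[]
for r in range(5,145):
    c=np.where(k[r])[0]; L.append(W[r,c.min(),:2]); R_.append(W[r,c.max(),:2])
for q in (L,R_):
    l=cv2.fitLine(np.array(q,np.float32),cv2.DIST_HUBER,0,.01,.01).ravel(); print("side yaw",np.degrees(np.arctan2(l[1],l[0])),l)
E
```

```text
887 261 289 158 189 tab z 0.06686570241149553
tab rect ((410.3414001464844, 227.54800415039062), (25.3804874420166, 29.16120147705078), 83.75817108154297)
edge dir yaw -6.251854 [0.10889904 0.9940528  0.43045694 0.2345199 ]
side yaw -6.171821 [ 0.994204   -0.10751041  0.5047075   0.32658923]
side yaw -6.235558 [ 0.99408376 -0.10861631  0.47996488  0.10994431]
```

```bash
python3 -c "
from h import *
plan([.4056,.2278,.2],-6.25)
plan([.4056,.2278,.042],-6.25,n=5)"
```

```text
t 1.2 from [0.3856 0.2236 0.2047] [ 1.7996e+02  4.0000e-02 -6.5500e+00] grip 0.996 F [0.1 0.4 0.2]
rows 1 each off [0.0776, -0.0258, 0.0186] rot [0.0009, 0.0008, -0.0067] | total tool off mm [19.4 -6.4  4.6]
t 1.2 from [0.3856 0.2236 0.2047] [ 1.7996e+02  4.0000e-02 -6.5500e+00] grip 0.996 F [0.1 0.4 0.2]
rows 5 each off [0.0156, -0.0052, 0.1301] rot [0.0002, 0.0002, -0.0013] | total tool off mm [ 19.5  -6.5 162.6]
```

```bash
cat > tab.py <<'E'
from h import *
m=camera_model("wrist"); p,d=capture("wrist"); W=cloud(m,d); z=W[...,2]
v,u=np.mgrid[0:420,0:560]
k=(v<200)&(u>120)&(u<430)&(z>.062)&(z<.09)
e=[]
for c in list(range(165,255))+list(range(300,385)):
    r=np.where(k[:,c])[0].max(); e.append(W[r,c,:2])
l=cv2.fitLine(np.array(e,np.float32),cv2.DIST_HUBER,0,.01,.01).ravel(); yaw=np.arctan2(-l[0],l[1]); c,s=np.cos(yaw),np.sin(yaw)
a=l[2]*c+l[3]*s
S=[]
for side in (0,1):
    q=[]
    for r in range(5,140):
        cc=np.where(k[r])[0]; q.append(W[r,cc.max() if side else cc.min(),:2])
    q=np.array(q); S.append(np.median(-q[:,0]*s+q[:,1]*c))
kt=(u>240)&(u<310)&(z>.055)&(z<.075)&(W[...,0]*c+W[...,1]*s<a-.006)&(v<230)
bt=np.percentile(-W[kt][:,0]*s+W[kt][:,1]*c,[2,98]); at=np.percentile(W[kt][:,0]*c+W[kt][:,1]*s,[2,98])
b=np.mean(S)
print("yaw",np.degrees(yaw),"a",a,"sides",S,"b",b,"tab b",bt,bt.mean(),"tab a",at)
R=np.array([[c,-s],[s,c]])
print("hold",R@[a-.024,b],"hinge",R@[a+.192,b])
E
python3 tab.py
```

```text
yaw -6.1858535 a 0.40354967 sides [np.float64(0.37481042837774753), np.float64(0.15680715333838272)] b 0.26580879085806514 tab b [0.25314986 0.27869287] 0.26592136880402584 tab a [0.36998056 0.39680798]
hold [0.40598172 0.22336318] hinge [0.6207241  0.20008834]
```

Request:
{"fn": "move_arm", "kwargs": {"motion": [{"offset":[0.04,-0.004,0.05],"rotation":[0,0,-0.007],"fingers":0.2},{"offset":[0.041,-0.004,0.12],"rotation":[0,0,0],"fingers":0.2},{"offset":[0,0,0.14],"rotation":[0,0,0],"fingers":0.2},{"offset":[0,0,0.14],"rotation":[0,0,0],"fingers":0.2},{"offset":[0,0,0.12],"rotation":[0,0,0],"fingers":0.2},{"offset":[0,0,0.08],"rotation":[0,0,0],"fingers":0.2},{"offset":[0,0,0],"rotation":[0,0,0],"fingers":0.2},{"offset":[0,0,0],"rotation":[0,0,0],"fingers":0.2}]}}

```text
time: 1.92
tool_pos: [0.4051, 0.2258, 0.0421]
tool_rot: [3.14, 0.001, -0.103]
wrist_force: [0.3, 0.4, 1.0]
grip_width: 0.612
```

```bash
python3 - <<'E'
from h import *
plan([.406,.2234,.042],-6.2)
grab("wrist","w2")
E
```

```text
t 1.92 from [0.4051 0.2258 0.0421] [ 1.7989e+02  6.0000e-02 -5.8800e+00] grip 0.612 F [0.3 0.4 1. ]
rows 1 each off [0.0048, 0.009, 0.0005] rot [0.0024, 0.0012, 0.007] | total tool off mm [1.2 2.3 0.1]
```

View pics/w2.png

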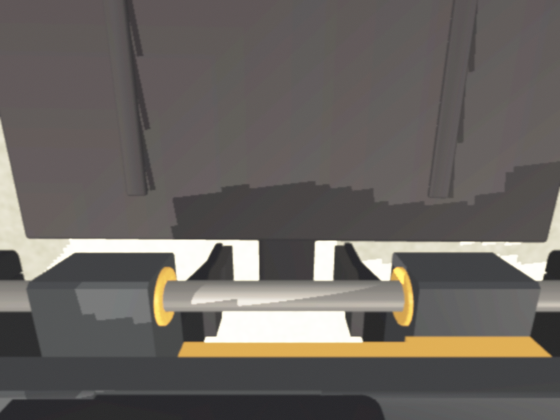

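The tab, at columns 258–315, sits between the fingers at about 225 and 345. Now I'll nudge into line and close.

Request:
{"fn": "move_arm", "kwargs": {"motion": [{"offset":[0.004,0.008,0],"rotation":[0,0,0],"fingers":0.2},{"offset":[0,0,0],"rotation":[0,0,0],"fingers":-1},{"offset":[0,0,0],"rotation":[0,0,0],"fingers":-1},{"offset":[0,0,0],"rotation":[0,0,0],"fingers":-1},{"offset":[0,0,0],"rotation":[0,0,0],"fingers":-1},{"offset":[0,0,0],"rotation":[0,0,0],"fingers":-1},{"offset":[0,0,0],"rotation":[0,0,0],"fingers":-1}]}}

```text
time: 2.55
tool_pos: [0.4068, 0.2243, 0.043]
tool_rot: [-3.138, -0.001, -0.105]
wrist_force: [-3.0, 4.6, 1.0]
grip_width: 0.296
```

```bash
python3 - <<'E'
from h import *
s=state(); p=s["tool_pos"]; print(p,s["grip_width"],s["wrist_force"],s["torque"])
# arc in tool axes: x fwd, z down; d from theta=th0
f=lambda t: np.array([-.216*np.cos(t)+.009*np.sin(t), .216*np.sin(t)+.009*np.cos(t)])
th=np.radians(np.arange(0,104,7))
q=np.array([f(t) for t in th]); D=np.diff(q,axis=0)
for t,dd in zip(np.degrees(th[1:]),D): print(int(t),"off x %.3f z %.3f"%(dd[0]/.25,-dd[1]/.25))
E
```

```text
[0.40684284 0.22427727 0.04299587] 0.2964276968254129 [-3.02154098  4.63155904  0.99318268] [1.23579826 0.79939658 0.08369305]
7 off x 0.011 z -0.105
14 off x 0.024 z -0.103
21 off x 0.036 z -0.099
28 off x 0.048 z -0.094
35 off x 0.059 z -0.088
42 off x 0.069 z -0.080
49 off x 0.078 z -0.071
56 off x 0.086 z -0.061
63 off x 0.093 z -0.050
70 off x 0.098 z -0.038
77 off x 0.102 z -0.026
84 off x 0.105 z -0.013
91 off x 0.106 z -0.000
98 off x 0.105 z 0.013
```

Request:
{"fn": "move_arm", "kwargs": {"motion": [{"offset":[0.003,0,-0.052],"rotation":[0,0,0],"fingers":-1},{"offset":[0.008,0,-0.053],"rotation":[0,0,0],"fingers":-1},{"offset":[0.024,0,-0.103],"rotation":[0,0,0],"fingers":-1},{"offset":[0.036,0,-0.099],"rotation":[0,0,0],"fingers":-1},{"offset":[0.048,0,-0.094],"rotation":[0,0,0],"fingers":-1},{"offset":[0.059,0,-0.088],"rotation":[0,0,0],"fingers":-1},{"offset":[0.069,0,-0.08],"rotation":[0,0,0],"fingers":-1},{"offset":[0.078,0,-0.071],"rotation":[0,0,0],"fingers":-1},{"offset":[0,0,0],"rotation":[0,0,0],"fingers":-1},{"offset":[0,0,0],"rotation":[0,0,0],"fingers":-1}]}}

```text
time: 3.38
tool_pos: [0.488, 0.2152, 0.2034]
tool_rot: [-3.138, -0.002, -0.106]
wrist_force: [-1.7, 3.9, 4.0]
grip_width: 0.292
```

```bash
python3 - <<'E'
from h import *
s=state(); p=s["tool_pos"]; print(p,s["tool_rot"],s["grip_width"],s["wrist_force"],s["torque"])
h=np.array([.6207,.2001]); c,sn=np.cos(np.radians(-6.2)),np.sin(np.radians(-6.2))
e=p[:2]-h; x=e[0]*c+e[1]*sn; z=p[2]+pinch_z-.052; print("x,z",x,z,"r",np.hypot(x,z),"theta",np.degrees(np.arctan2(z,-x))-np.degrees(np.arctan2(9,216)),"lat",-e[0]*sn+e[1]*c)
grab("scene","s2")
E
```

```text
[0.48804039 0.21517103 0.2034057 ] [-3.13838782e+00 -1.57047133e-03 -1.06402605e-01] 0.2922252180817861 [-1.69049216  3.86601305  4.03059758] [ 1.07009164  0.41318286 -0.01684687]
x,z -0.13351133605273383 0.170105695172566 r 0.2162434377841972 theta 49.486651279258865 lat 0.000655727358106933
```

View pics/s2.png

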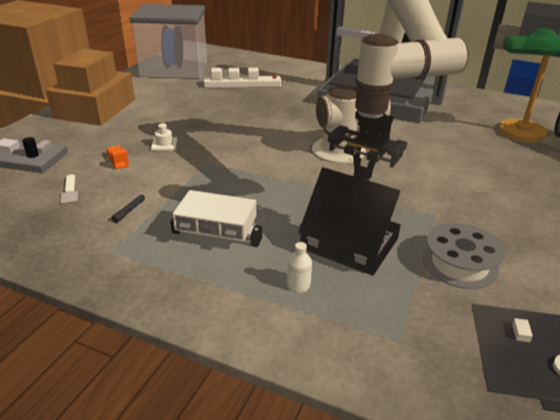

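The lid is half open with the tab held at (365,160). The arc fit agrees: 49.5°, radius 216 mm. On to the stop.

Request:
{"fn": "move_arm", "kwargs": {"motion": [{"offset":[0.086,0,-0.061],"rotation":[0,0,0],"fingers":-1},{"offset":[0.093,0,-0.05],"rotation":[0,0,0],"fingers":-1},{"offset":[0.098,0,-0.038],"rotation":[0,0,0],"fingers":-1},{"offset":[0.102,0,-0.026],"rotation":[0,0,0],"fingers":-1},{"offset":[0.105,0,-0.013],"rotation":[0,0,0],"fingers":-1},{"offset":[0.106,0,0],"rotation":[0,0,0],"fingers":-1},{"offset":[0.06,0,0.006],"rotation":[0,0,0],"fingers":-1},{"offset":[0.03,0,0.005],"rotation":[0,0,0],"fingers":-1},{"offset":[0.02,0,0.004],"rotation":[0,0,0],"fingers":-1},{"offset":[0,0,0],"rotation":[0,0,0],"fingers":-1},{"offset":[0,0,0],"rotation":[0,0,0],"fingers":-1}]}}

```text
time: 4.35
tool_pos: [0.6595, 0.196, 0.2441]
tool_rot: [3.14, 0.004, -0.105]
wrist_force: [-0.9, 1.2, -4.3]
grip_width: 0.292
```

```bash
cat > th.py <<'E'
from h import *
s=state(); p=s["tool_pos"]; print(p,s["tool_rot"],s["grip_width"],s["wrist_force"],s["torque"])
h=np.array([.6207,.2001]); c,sn=np.cos(np.radians(-6.2)),np.sin(np.radians(-6.2))
e=p[:2]-h; x=e[0]*c+e[1]*sn; z=p[2]+pinch_z-.052; print("x,z",x,z,"r",np.hypot(x,z),"theta",np.degrees(np.arctan2(z,-x))-np.degrees(np.arctan2(9,216)),"lat",-e[0]*sn+e[1]*c)
E
python3 th.py
```

```text
[0.65950138 0.19598343 0.24409726] [ 3.14049198  0.003708   -0.10504771] 0.29175983494378277 [-0.90650664  1.18933461 -4.25326168] [ 0.35131776  0.3421529  -0.03475669]
x,z 0.03901901619398384 0.21079726289496875 r 0.21437809978810088 theta 98.10093036372749 lat 9.803441961758839e-05
```

Request:
{"fn": "move_arm", "kwargs": {"motion": [{"offset":[0.012,0,0.002],"rotation":[0,0,0],"fingers":-1},{"offset":[0.012,0,0.002],"rotation":[0,0,0],"fingers":-1},{"offset":[0,0,0],"rotation":[0,0,0],"fingers":-1},{"offset":[0,0,0],"rotation":[0,0,0],"fingers":-1}]}}

```text
time: 4.68
tool_pos: [0.6631, 0.1955, 0.2434]
tool_rot: [3.139, 0.009, -0.105]
wrist_force: [-9.0, 2.9, -1.3]
grip_width: 0.29
```

```bash
python3 th.py
```

```text
[0.66309968 0.19552412 0.24336073] [ 3.13946415  0.00936792 -0.10457742] 0.2900765863261428 [-8.96013485  2.90130425 -1.29965917] [ 0.90667058  2.78053894 -0.00469564]
x,z 0.04264587529263599 0.21006072730524056 r 0.2143459349637443 theta 99.09009832601076 lat 3.002504823429973e-05
```

Request:
{"fn": "move_arm", "kwargs": {"motion": [{"offset":[-0.004,0,0],"rotation":[0,0,0],"fingers":0.3},{"offset":[0,0,0],"rotation":[0,0,0],"fingers":0.3},{"offset":[0,0,0],"rotation":[0,0,0],"fingers":0.3},{"offset":[0,0,-0.08],"rotation":[0,0,0],"fingers":0.3},{"offset":[0,0,-0.12],"rotation":[0,0,0],"fingers":0.3},{"offset":[0,0,-0.12],"rotation":[0,0,0],"fingers":0.3},{"offset":[-0.15,0.025,0],"rotation":[0,0,0],"fingers":0.3},{"offset":[-0.16,0.03,0],"rotation":[0,0,0],"fingers":0.3},{"offset":[-0.16,0.03,0],"rotation":[0,0,0],"fingers":0.3},{"offset":[-0.16,0.03,0],"rotation":[0,0,0],"fingers":0.3},{"offset":[-0.16,0.03,0],"rotation":[0,0,0],"fingers":0.3},{"offset":[-0.08,0.01,0],"rotation":[0,0,0],"fingers":0.3}]}}

```text
time: 5.68
tool_pos: [0.4429, 0.1783, 0.3266]
tool_rot: [-3.14, -0.003, -0.105]
wrist_force: [-0.1, 0.2, -0.5]
grip_width: 0.65
```

Request:
{"fn": "move_arm", "kwargs": {"motion": [{"offset":[0,0,0.05],"rotation":[0,0,0],"fingers":0.3},{"offset":[0,0,0],"rotation":[0,0,0],"fingers":0.3},{"offset":[0,0,0],"rotation":[0,0,0],"fingers":0.3}]}}

```text
time: 5.93
tool_pos: [0.4461, 0.1795, 0.3131]
tool_rot: [-3.141, -0.002, -0.105]
wrist_force: [0.2, -0.2, 0.3]
grip_width: 0.648
```

```bash
python3 - <<'E'
from h import *
plan([.44,.18,.3],-6.2)
grab("wrist","w3")
print(recognise("driver","wrist")[:2],recognise("driver_tip","wrist")[:2])
grab("scene","s3")
a=cv2.imread("pics/w3.png"); b=cv2.imread("pics/s3.png")
cv2.imwrite("pics/c3.png",np.hstack([cv2.resize(a,(400,300)),cv2.resize(b[130:280,200:480],(400,300))]))
E
```

```text
t 5.93 from [0.4461 0.1795 0.3131] [-1.7997e+02 -9.0000e-02 -6.0200e+00] grip 0.648 F [ 0.2 -0.2  0.3]
rows 1 each off [-0.0244, 0.0005, 0.0524] rot [-0.0006, -0.002, 0.004] | total tool off mm [-6.1  0.1 13.1]
[{'uv': [285.8, 137.1], 'score': 0.79}] [{'uv': [283.8, 134.0], 'score': 0.82}, {'uv': [244.9, 88.5], 'score': 0.24}]
```

View pics/c3.png

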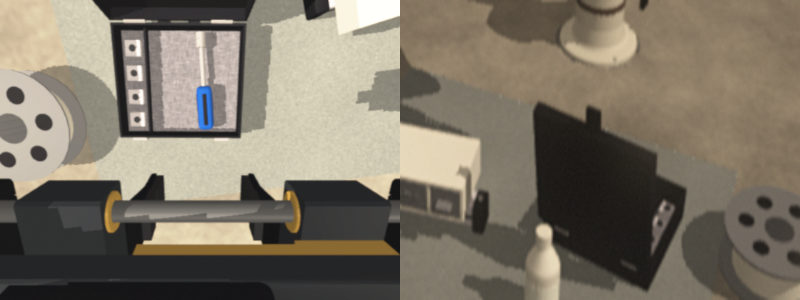

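View pics/w3.png

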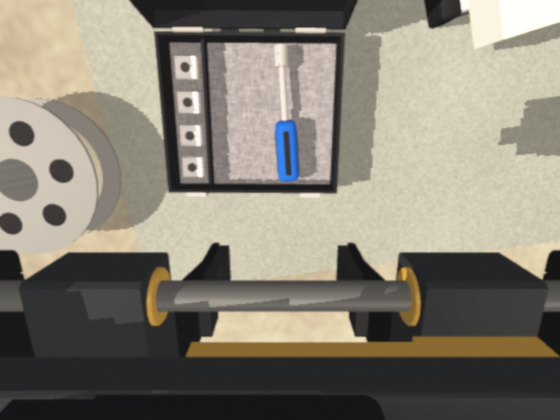

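The lid stands open on its stop. The driver lies with its butt at about (289,181), its handle at (287,150) and its socket end at (281,45). I'll localise it from depth.

```bash
cat > drv.py <<'E'
from h import *
m=camera_model("wrist"); p,d=capture("wrist"); W=cloud(m,d); z=W[...,2]
P=p.astype(int); 
blue=(P[...,2]>P[...,0]+50)&(P[...,2]>P[...,1]+30)
n,lab,st,ce=cv2.connectedComponentsWithStats(cv2.morphologyEx(blue.astype(np.uint8),cv2.MORPH_CLOSE,np.ones((9,9))))
i=1+np.argmax(st[1:,4]); k=(lab==i)&(d>0)
print("px",ce[i],st[i],"z top",np.percentile(z[k],[10,50,90]))
kk=k&(z>np.median(z[k])-.006)
r=cv2.minAreaRect((W[kk][:,:2]*1000).astype(np.float32)); print("handle rect",r)
# ray-plane for tip/butt pixel rows: axis through handle points & socket
x0=np.array(r[0])/1000
# socket region: points above liner > .018 farther on
v,u=np.mgrid[0:420,0:560]
ks=(np.abs(u-ce[i][0])<25)&(v<st[i,1]-2)&(v>ce[i][1]-115)&(z>.0185)&(z<.045)
print("shaft/socket pts",ks.sum())
A=np.vstack([W[kk][:,:2],W[ks][:,:2]]).astype(np.float32)
l=cv2.fitLine(A,cv2.DIST_HUBER,0,.01,.01).ravel(); dr=l[:2]*np.sign(l[0]); print("yaw",np.degrees(np.arctan2(dr[1],dr[0])))
yaw=np.arctan2(dr[1],dr[0]); c,s=np.cos(yaw),np.sin(yaw)
ax=A@[c,s]; print("span",np.percentile(ax,[.3,99.7])); 
h=W[kk][:,:2]; ha=h@[c,s]; lo,hi=np.percentile(ha,[.5,99.5]); hb=np.percentile(h@[-s,c],[1,99])
q=W[ks][:,:2]
print("handle",lo,hi,hb,"socket b",np.percentile(q@[-s,c],[2,98]) if len(q) else None, "a max",(q@[c,s]).max() if len(q) else None)
a=(lo+hi)/2-.040+.062; b=hb.mean(); print("origin",[a*c-b*s,a*s+b*c])
E
python3 drv.py
```

```text
px [286.75965327 150.77620173] [ 275  121   24   61 1269] z top [0.03390433 0.03738908 0.03907748]
handle rect ((475.7664489746094, 171.04312133789062), (27.28034782409668, 78.78511810302734), 87.92819213867188)
shaft/socket pts 877
yaw -3.567625
span [0.42554678 0.59995625]
handle 0.42535691330237346 0.5030826295834396 [0.18697382 0.21360521] socket b [0.17025411 0.22147653] a max 0.6002495872970864
origin [np.float64(0.4977408445987048), np.float64(0.1696455720494116)]
```

```bash
python3 -c "
from h import *
plan([.498,.170,.11],-3,n=8)"
```

```text
t 6.18 from [0.4466 0.1798 0.3124] [ 1.7999e+02 -2.0000e-02 -6.0700e+00] grip 0.649 F [ 0.4  0.2 -0. ]
rows 8 each off [0.026, 0.0028, 0.1012] rot [0.0, -0.0, -0.0085] | total tool off mm [ 52.    5.7 202.4]
```

Request:
{"fn": "move_arm", "kwargs": {"motion": [{"offset":[0.026,0.003,0.06],"rotation":[0,0,-0.008],"fingers":0.3},{"offset":[0.026,0.003,0.11],"rotation":[0,0,-0.008],"fingers":0.3},{"offset":[0.026,0.003,0.13],"rotation":[0,0,-0.008],"fingers":0.3},{"offset":[0.026,0.003,0.13],"rotation":[0,0,-0.008],"fingers":0.3},{"offset":[0.026,0.003,0.12],"rotation":[0,0,-0.008],"fingers":0.3},{"offset":[0.026,0.003,0.11],"rotation":[0,0,-0.008],"fingers":0.3},{"offset":[0.026,0.003,0.09],"rotation":[0,0,-0.008],"fingers":0.3},{"offset":[0.026,0.002,0.06],"rotation":[0,0,-0.008],"fingers":0.3},{"offset":[0,0,0],"rotation":[0,0,0],"fingers":0.3},{"offset":[0,0,0],"rotation":[0,0,0],"fingers":0.3}]}}

```text
time: 7.02
tool_pos: [0.4975, 0.1693, 0.1091]
tool_rot: [3.14, 0.001, -0.056]
wrist_force: [0.4, 1.1, 0.4]
grip_width: 0.648
```

```bash
python3 - <<'E'
from h import *
grab("wrist","w4")
plan([.498,.170,.013],-3)
E
python3 drv.py
```

```text
t 7.07 from [0.4978 0.1698 0.1102] [ 1.7999e+02 -3.0000e-02 -3.1600e+00] grip 0.649 F [ 0.6  0.3 -0.3]
rows 3 each off [0.0002, -0.0003, 0.1296] rot [0.0, -0.0002, -0.0012] | total tool off mm [ 0.1 -0.2 97.2]
px [282.07418803 237.60068376] [ 263  193   38   88 2925] z top [0.03275674 0.03736707 0.03885738]
handle rect ((490.2659606933594, 170.45742797851562), (27.356130599975586, 83.89967346191406), 87.67948150634766)
shaft/socket pts 719
yaw -2.1659877
span [0.44312832 0.56104418]
handle 0.4433011555382075 0.5245153781297316 [0.17527432 0.20221796] socket b [0.18486726 0.19237632] a max 0.5614478525253284
origin [np.float64(0.512680392785593), np.float64(0.1694906714725849)]
```

View pics/w4.png

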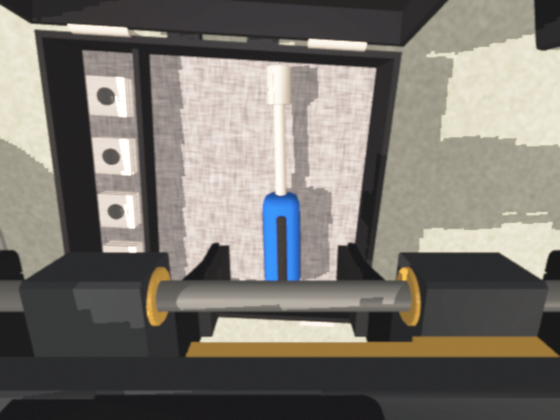

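```bash
python3 - <<'E'
from h import *
m=camera_model("wrist"); d=np.load("pics/w4.npy"); W=cloud(m,d)
print(m["T"].round(3).tolist(), state()["tool_pos"])
for u,v in [(279,75),(279,68),(279,90),(280,150),(281,190),(281,198),(282,210),(282,240),(282,270)]: print(u,v,np.round(W[v,u],4))
import numpy as np
d3=np.load("pics/w3.npy")
T=np.array([[-0.105,0.955,0.274,0.0]]*1)
# w3 camera: same fixed mount; transform by tool pose
s=state(); T4=np.eye(4);T4[:3,:3]=Rn.from_euler("xyz",s["tool_rot"]).as_matrix();T4[:3,3]=s["tool_pos"]
X=np.linalg.inv(T4)@m["T"]; print(X.round(4).tolist())
T3=np.eye(4);T3[:3,:3]=Rn.from_euler("xyz",np.radians([-179.97,-.09,-6.02])).as_matrix();T3[:3,3]=[.4461,.1795,.3131]
m3=dict(m);m3["T"]=T3@X; W3=cloud(m3,d3)
for u,v in [(281,47),(283,80),(285,119),(286,125),(287,150),(288,178),(289,183)]: print(u,v,np.round(W3[v,u],4))
E
```

```text
[[-0.055, 0.961, 0.271, 0.573], [-0.999, -0.052, -0.016, 0.165], [-0.002, -0.272, 0.962, 0.273], [0.0, 0.0, 0.0, 1.0]] [0.49794055 0.17003989 0.11088399]
279 75 [0.5995 0.1668 0.0355]
279 68 [0.6038 0.1666 0.0352]
279 90 [0.5901 0.1674 0.0343]
280 150 [0.5494 0.1691 0.029 ]
281 190 [0.52   0.17   0.0303]
281 198 [0.5153 0.1702 0.0362]
282 210 [0.5072 0.1699 0.04  ]
282 240 [0.4841 0.1712 0.0406]
282 270 [0.4593 0.1726 0.0399]
[[0.0002, 0.9619, 0.2732, 0.0756], [1.0, -0.0004, 0.0006, 0.0006], [0.0007, 0.2732, -0.9619, -0.1623], [0.0, 0.0, 0.0, 1.0]]
281 47 [0.6015 0.1655 0.0318]
283 80 [0.5643 0.167  0.0269]
285 119 [0.5168 0.1694 0.0283]
286 125 [0.5094 0.1689 0.0373]
287 150 [0.478  0.1708 0.0394]
288 178 [0.4408 0.1733 0.0366]
289 183 [0.4284 0.1727 0.0091]
```

Tip x is about 0.605 and handle front about 0.517, so the driver's origin is at (0.4975, 0.170) with yaw about -2.4°. The tool is already above it; now descend and grip.

Request:
{"fn": "move_arm", "kwargs": {"motion": [{"offset":[0,0,0.08],"rotation":[0,0,-0.017],"fingers":0.3},{"offset":[0,0,0.11],"rotation":[0,0,0],"fingers":0.3},{"offset":[0,0,0.1],"rotation":[0,0,0],"fingers":0.3},{"offset":[0,0,0.06],"rotation":[0,0,0],"fingers":0.3},{"offset":[0,0,0.035],"rotation":[0,0,0],"fingers":0.3},{"offset":[0,0,0],"rotation":[0,0,0],"fingers":0.3},{"offset":[0,0,0],"rotation":[0,0,0],"fingers":0.3},{"offset":[0,0,0],"rotation":[0,0,0],"fingers":0.3}]}}

```text
time: 7.78
tool_pos: [0.4983, 0.1704, 0.0152]
tool_rot: [-3.14, -0.003, -0.041]
wrist_force: [0.1, -0.4, 0.6]
grip_width: 0.654
```

Request:
{"fn": "move_arm", "kwargs": {"motion": [{"offset":[0,0,0.006],"rotation":[0,0,0],"fingers":0.3},{"offset":[0,0,0],"rotation":[0,0,0],"fingers":-1},{"offset":[0,0,0],"rotation":[0,0,0],"fingers":-1},{"offset":[0,0,0],"rotation":[0,0,0],"fingers":-1},{"offset":[0,0,0],"rotation":[0,0,0],"fingers":-1},{"offset":[0,0,0],"rotation":[0,0,0],"fingers":-1},{"offset":[0,0,0],"rotation":[0,0,0],"fingers":-1},{"offset":[0,0,0],"rotation":[0,0,0],"fingers":-1}]}}

```text
time: 8.45
tool_pos: [0.4973, 0.1697, 0.0121]
tool_rot: [-3.141, -0.0, -0.042]
wrist_force: [0.3, 0.3, 1.0]
grip_width: 0.315
```

```bash
python3 -c "
from h import *
plan([.498,.170,.15],-2.4)"
```

```text
t 8.45 from [0.4973 0.1697 0.0121] [-1.7999e+02 -1.0000e-02 -2.3800e+00] grip 0.315 F [0.3 0.3 1. ]
rows 4 each off [0.0007, -0.0003, -0.1379] rot [-0.0, -0.0001, 0.0001] | total tool off mm [   0.7   -0.3 -137.9]
```

Request:
{"fn": "move_arm", "kwargs": {"motion": [{"offset":[0,0,-0.05],"rotation":[0,0,0],"fingers":-1},{"offset":[0,0,-0.1],"rotation":[0,0,0],"fingers":-1},{"offset":[0,0,-0.14],"rotation":[0,0,0],"fingers":-1},{"offset":[0,0,-0.14],"rotation":[0,0,0],"fingers":-1},{"offset":[0,0,-0.12],"rotation":[0,0,0],"fingers":-1},{"offset":[0,0,0],"rotation":[0,0,0],"fingers":-1}]}}

```text
time: 8.95
tool_pos: [0.5007, 0.1715, 0.1561]
tool_rot: [-3.135, -0.011, -0.04]
wrist_force: [1.4, -0.4, -1.4]
grip_width: 0.322
```

```bash
python3 -c "
from h import *
plan([.437,-.187,.15],10.5,n=11)
grab('wrist','w5')"
```

```text
t 8.95 from [0.5007 0.1715 0.1561] [-179.62   -0.65   -2.3 ] grip 0.322 F [ 1.4 -0.4 -1.4]
rows 11 each off [-0.0324, 0.1284, 0.0016] rot [-0.0006, -0.0014, -0.0259] | total tool off mm [-89.2 353.    4.5]
```

View pics/w5.png

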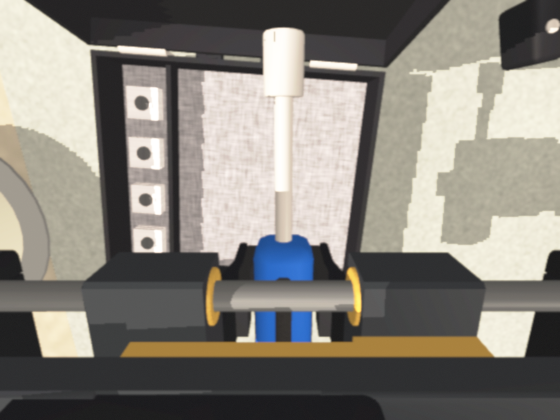

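The driver is held and lifted, with the socket end at (284,32) and the axis straight in the tool. Next I'll carry it behind the unit.

Request:
{"fn": "move_arm", "kwargs": {"motion": [{"offset":[-0.03,0.08,0],"rotation":[0,0,-0.02],"fingers":-1},{"offset":[-0.032,0.12,0],"rotation":[0,0,-0.026],"fingers":-1},{"offset":[-0.032,0.14,0],"rotation":[0,0,-0.026],"fingers":-1},{"offset":[-0.032,0.145,0],"rotation":[0,0,-0.026],"fingers":-1},{"offset":[-0.032,0.145,0],"rotation":[0,0,-0.026],"fingers":-1},{"offset":[-0.032,0.145,0],"rotation":[0,0,-0.026],"fingers":-1},{"offset":[-0.032,0.145,0],"rotation":[0,0,-0.026],"fingers":-1},{"offset":[-0.032,0.14,0],"rotation":[0,0,-0.026],"fingers":-1},{"offset":[-0.032,0.13,0],"rotation":[0,0,-0.026],"fingers":-1},{"offset":[-0.035,0.12,0],"rotation":[0,0,-0.026],"fingers":-1},{"offset":[-0.035,0.1,0],"rotation":[0,0,-0.026],"fingers":-1},{"offset":[0,0,0],"rotation":[0,0,0],"fingers":-1}]}}

```text
time: 10.0
tool_pos: [0.4261, -0.1898, 0.1476]
tool_rot: [-3.14, 0.004, 0.174]
wrist_force: [0.0, 0.4, -1.4]
grip_width: 0.319
```

Request:
{"fn": "move_arm", "kwargs": {"motion": [{"offset":[0,0,0],"rotation":[0,0,0],"fingers":-1},{"offset":[0,0,0],"rotation":[0,0,0],"fingers":-1},{"offset":[0,0,0],"rotation":[0,0,0],"fingers":-1}]}}

```text
time: 10.25
tool_pos: [0.4281, -0.1862, 0.1488]
tool_rot: [-3.141, 0.001, 0.179]
wrist_force: [0.2, 0.9, -1.4]
grip_width: 0.32
```

```bash
python3 -c "
from h import *
plan([.437,-.187,.15],10.5)
grab('wrist','w6')"
```

```text
t 10.25 from [ 0.4281 -0.1862  0.1488] [-1.7996e+02  8.0000e-02  1.0260e+01] grip 0.32 F [ 0.2  0.9 -1.4]
rows 1 each off [0.0343, 0.0097, -0.0047] rot [-0.0008, 0.0018, -0.0053] | total tool off mm [ 8.6  2.4 -1.2]
```

View pics/w6.png

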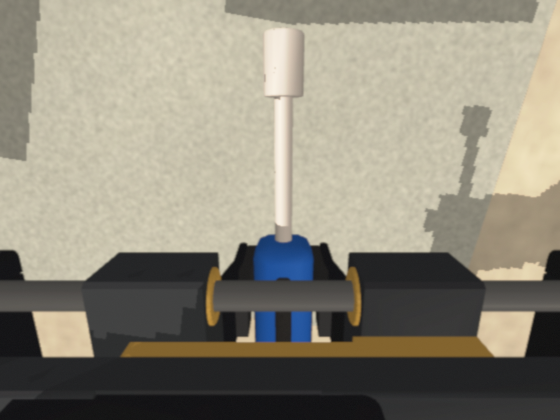

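Request:
{"fn": "move_arm", "kwargs": {"motion": [{"offset":[0.08,0.004,-0.02],"rotation":[0,0,-0.005],"fingers":-1},{"offset":[0.12,0.004,-0.03],"rotation":[0,0,0],"fingers":-1},{"offset":[0.12,0,-0.03],"rotation":[0,0,0],"fingers":-1},{"offset":[0.08,0,0],"rotation":[0,0,0],"fingers":-1},{"offset":[0,0,0],"rotation":[0,0,0],"fingers":-1},{"offset":[0,0,0],"rotation":[0,0,0],"fingers":-1},{"offset":[0,0,0],"rotation":[0,0,0],"fingers":-1}]}}

```text
time: 10.88
tool_pos: [0.5264, -0.1699, 0.1689]
tool_rot: [-3.141, 0.002, 0.183]
wrist_force: [0.3, -0.4, -1.1]
grip_width: 0.322
```

```bash
python3 - <<'E'
from h import *
plan([.437,-.187,.15],10.5)
m,p,d,W=grab('wrist','w7'); z=W[...,2]
v,u=np.mgrid[0:420,0:560]
k=(z>.09)&(z<.11)&(v<250)
print(k.sum(),u[k].min(),u[k].max(),v[k].max(),np.median(z[k]))
np.save("pics/w7W.npy",W)
E
```

```text
t 10.88 from [ 0.5264 -0.1699  0.1689] [-1.7996e+02  1.1000e-01  1.0510e+01] grip 0.322 F [ 0.3 -0.4 -1.1]
rows 3 each off [-0.1214, 0.0007, 0.0253] rot [-0.0003, 0.0008, 0.0001] | total tool off mm [-91.    0.5  19. ]
36862 121 447 129 0.10010562922841576
```

View pics/w7.png

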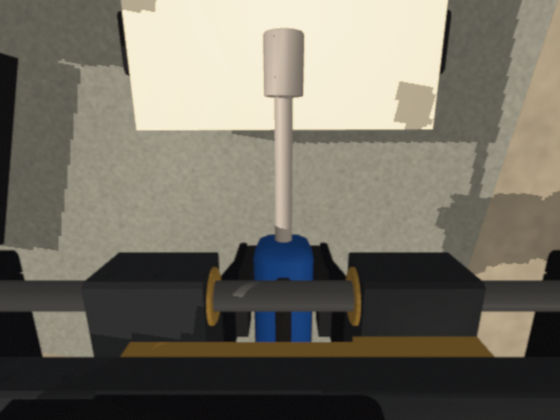

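The unit's back edge is at row 129, columns 137–434, and the socket at columns 264–303 ends at row 32. I'll measure both in the tool's axes.

```bash
python3 - <<'E'
from h import *
s=state(); R=Rn.from_euler("xyz",s["tool_rot"]); p=s["tool_pos"]
W=np.load("pics/w7W.npy"); z=W[...,2]; v,u=np.mgrid[0:420,0:560]
Tl=R.inv().apply((W-p).reshape(-1,3)).reshape(W.shape)
k=(z>.093)&(z<.107)&(v<140)
e=np.array([Tl[np.where(k[:,c])[0].max(),c,:2] for c in list(range(150,255))+list(range(315,425))],np.float32)
l=cv2.fitLine(e,cv2.DIST_HUBER,0,.01,.01).ravel(); print("back edge: angle from tool y (deg)",np.degrees(np.arctan(l[0]/l[1])),"x at y=0",l[2]-l[3]*l[0]/l[1])
Ls,Rs=[],[]
for r in range(30,120):
    c=np.where(k[r])[0]; Ls.append(Tl[r,c.min(),:2]); Rs.append(Tl[r,c.max(),:2])
for q in (Ls,Rs):
    l=cv2.fitLine(np.array(q,np.float32),cv2.DIST_HUBER,0,.01,.01).ravel(); print("side dir",np.degrees(np.arctan(l[1]/l[0])),"pt",l[2:], "y at back x", np.median(np.array(q)[:,1]), "y at x=.15", l[3]+(.15-l[2])*l[1]/l[0],"x=.05", l[3]+(.05-l[2])*l[1]/l[0])
# driver shaft/socket
for r in (35,45,60,80,90,110,150,200):
    kk=(np.abs(u[r]-284)<30)&(z[r]>.135); 
    if kk.any(): q=Tl[r][kk]; print(r,"u",u[r][kk].min(),u[r][kk].max(),"mid y",(q[:,1].min()+q[:,1].max())/2,"x",np.median(q[:,0]),"top z tool",q[:,2].min(),"axis world",p[2]-q[:,2].min())
# world unit estimate
e=np.array([W[np.where(k[:,c])[0].max(),c,:2] for c in list(range(150,255))+list(range(315,425))],np.float32)
l=cv2.fitLine(e,cv2.DIST_HUBER,0,.01,.01).ravel(); yaw=np.arctan2(-l[0],l[1]); yaw=(yaw+np.pi/2)%np.pi-np.pi/2; c,s_=np.cos(yaw),np.sin(yaw)
b=[np.median([-q[0]*s_+q[1]*c for q in [W[r,f(np.where(k[r])[0])] for r in range(30,120)]]) for f in (np.min,np.max)]
a=l[2]*c+l[3]*s_+.064; B=np.mean(b); print("unit yaw",np.degrees(yaw),"sides",b,"origin",a*c-B*s_,a*s_+B*c)
E
```

```text
back edge: angle from tool y (deg) 0.3302235 x at y=0 0.067054465
side dir -0.2917156 pt [ 0.10067616 -0.09851868] y at back x -0.0985010092132641 y at x=.15 -0.098769814 x=.05 -0.09826067
side dir -0.29468417 pt [0.10077288 0.10080938] y at back x 0.10075744022047128 y at x=.15 0.100556195 x=.05 0.101070516
35 u 263 304 mid y 0.0005192306031360453 x 0.1057605827481048 top z tool -0.02082932217074143 axis world 0.18991597435488142
45 u 264 304 mid y 0.0008033930077605018 x 0.10219734774734285 top z tool -0.1620500731071615 axis world 0.33113672529130145
60 u 264 303 mid y 0.0005538174325785631 x 0.09674063235295001 top z tool -0.021129543629812782 axis world 0.19021619581395277
80 u 264 312 mid y 0.0005361599844148743 x 0.08936664151250974 top z tool -0.1620500731071615 axis world 0.33113672529130145
90 u 264 303 mid y 0.0005691430435409988 x 0.08556580546631085 top z tool -0.021607978605904077 axis world 0.19069463079004406
110 u 275 292 mid y 0.0005567768704045034 x 0.07784041954532694 top z tool -0.015889841426939715 axis world 0.1849764936110797
150 u 275 293 mid y 0.0005884060194394974 x 0.06108519822427171 top z tool -0.1620500731071615 axis world 0.33113672529130145
200 u 275 292 mid y 0.0005901287409442533 x 0.03857673280325466 top z tool -0.016820657448253024 axis world 0.18590730963239302
unit yaw 10.812995 sides [np.float64(-0.16795541032341949), np.float64(-0.36723308163889257)] origin 0.6551435032828102 -0.1473020267971239
```

Request:
{"fn": "move_arm", "kwargs": {"motion": [{"offset":[-0.08,0.0045,0],"rotation":[0,0,-0.007],"fingers":-1},{"offset":[-0.12,0,0],"rotation":[0,0,0],"fingers":-1},{"offset":[-0.1,0,0],"rotation":[0,0,0],"fingers":-1},{"offset":[0,0,0.04],"rotation":[0,0,0],"fingers":-1},{"offset":[0,0,0.09],"rotation":[0,0,0],"fingers":-1},{"offset":[0,0,0.12],"rotation":[0,0,0],"fingers":-1},{"offset":[0,0,0.11],"rotation":[0,0,0],"fingers":-1},{"offset":[0,0,0.073],"rotation":[0,0,0],"fingers":-1},{"offset":[0,0,0],"rotation":[0,0,0],"fingers":-1},{"offset":[0,0,0],"rotation":[0,0,0],"fingers":-1},{"offset":[0,0,0],"rotation":[0,0,0],"fingers":-1}]}}

```text
time: 11.85
tool_pos: [0.4545, -0.186, 0.0627]
tool_rot: [3.141, -0.002, 0.188]
wrist_force: [-1.1, -0.0, -1.4]
grip_width: 0.32
```

```bash
cat > un.py <<'E'
from h import *
import sys
s=state(); R=Rn.from_euler("xyz",s["tool_rot"]); p=s["tool_pos"]; print("t",s["time"],p,np.degrees(s["tool_rot"]),"F",s["wrist_force"],s["grip_width"])
# unit from w7: origin (.6551,-.1473) yaw 10.81 ; driver axis offset tool y .00056, 12.4 up, tip 107-108 fwd
tip=p+R.apply([.1075,.00056,-.0124]); yaw=np.radians(10.81); c,q=np.cos(yaw),np.sin(yaw); e=tip[:2]-[.6551,-.1473]
print("tip in unit frame mm: x %.1f y %.1f z %.1f"%(1000*(e[0]*c+e[1]*q),1000*(-e[0]*q+e[1]*c),tip[2]*1000))
E
python3 un.py; python3 -c "
from h import *
grab('wrist','w8');grab('scene','s8')
b=cv2.imread('pics/s8.png');cv2.imwrite('pics/s8z.png',cv2.resize(b[130:270,150:330],(720,560)))"
```

```text
t 11.85 [ 0.45454103 -0.18602232  0.06267849] [ 1.79938548e+02 -1.30800790e-01  1.07837707e+01] F [-1.07217895 -0.03638814 -1.38658281] 0.31952381941059266
tip in unit frame mm: x -96.8 y -1.0 z 75.3
```

View pics/w8.png

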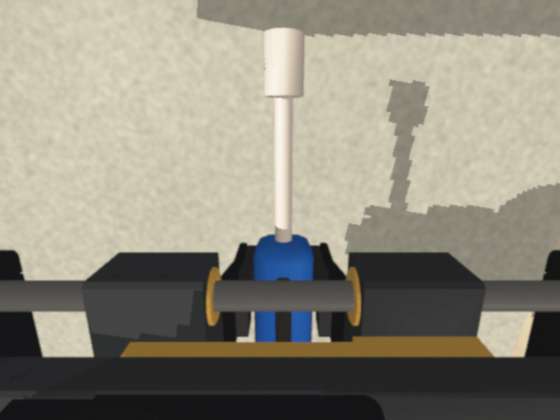

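View pics/s8z.png

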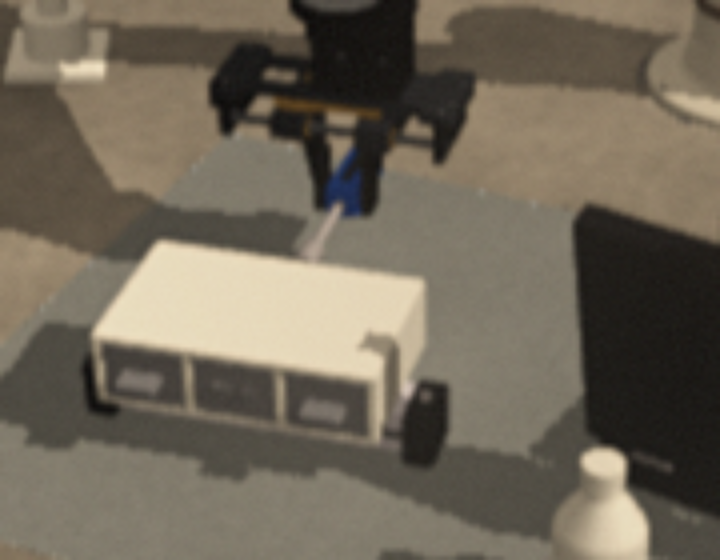

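The driver is behind the middle bay, with its shaft at (318,230) in the scene zoom. The numbers put the tip 33 mm behind the wall and 2 mm high, so I'll correct that and approach.

Request:
{"fn": "move_arm", "kwargs": {"motion": [{"offset":[0.03,-0.003,0.007],"rotation":[0,0,0],"fingers":-1},{"offset":[0.04,0,0],"rotation":[0,0,0],"fingers":-1},{"offset":[0.01,0,0],"rotation":[0,0,0],"fingers":-1},{"offset":[0,0,0],"rotation":[0,0,0],"fingers":-1},{"offset":[0,0,0],"rotation":[0,0,0],"fingers":-1},{"offset":[0,0,0],"rotation":[0,0,0],"fingers":-1}]}}

```text
time: 12.45
tool_pos: [0.473, -0.1813, 0.0594]
tool_rot: [-3.141, 0.001, 0.188]
wrist_force: [-1.1, -0.8, -1.7]
grip_width: 0.317
```

```bash
python3 un.py; python3 -c "from h import *
capture('top')"; python3 un.py;  python3 -c "from h import *
capture('top')"; python3 un.py
```

```text
t 12.45 [ 0.47296167 -0.18126017  0.05937698] [-1.79985753e+02  3.55556163e-02  1.07511571e+01] F [-1.14934064 -0.77827014 -1.73298569] 0.317395876470961
tip in unit frame mm: x -77.8 y 0.1 z 71.7
t 12.5 [ 0.47292965 -0.18128624  0.05943106] [-1.79989438e+02  3.03560987e-02  1.07532326e+01] F [ 0.13252075  0.10160185 -1.56522899] 0.32095737940373725
tip in unit frame mm: x -77.8 y 0.1 z 71.8
t 12.55 [ 0.47288919 -0.1813229   0.05945234] [-1.79990726e+02  2.59304686e-02  1.07480084e+01] F [ 0.26482818 -0.1850391  -1.59894712] 0.31950029928215135
tip in unit frame mm: x -77.9 y 0.1 z 71.8
```

Request:
{"fn": "move_arm", "kwargs": {"motion": [{"offset":[0.02,0,-0.005],"rotation":[0,0,0],"fingers":-1},{"offset":[0.03,0,0],"rotation":[0,0,0],"fingers":-1},{"offset":[0.03,0,0],"rotation":[0,0,0],"fingers":-1},{"offset":[0.02,0,0],"rotation":[0,0,0],"fingers":-1},{"offset":[0.02,0,0],"rotation":[0,0,0],"fingers":-1},{"offset":[0,0,0],"rotation":[0,0,0],"fingers":-1},{"offset":[0,0,0],"rotation":[0,0,0],"fingers":-1}]}}

```text
time: 13.13
tool_pos: [0.4989, -0.1759, 0.0595]
tool_rot: [-3.139, 0.01, 0.186]
wrist_force: [-6.0, -1.9, 0.1]
grip_width: 0.32
```

```bash
python3 un.py; python3 -c "from h import *
grab('wrist','w9')
grab('scene','s9')
b=cv2.imread('pics/s9.png');a=cv2.imread('pics/w9.png');cv2.imwrite('pics/c9.png',np.hstack([cv2.resize(a,(400,300)),cv2.resize(b[170:260,160:280],(400,300))]))"
```

```text
t 13.1333 [ 0.49885477 -0.17594874  0.05947183] [-179.86490853    0.54949165   10.67173688] F [-6.02034633 -1.88586218  0.07202584] 0.32002388194948234
tip in unit frame mm: x -51.2 y 0.3 z 70.8
```

View pics/c9.png

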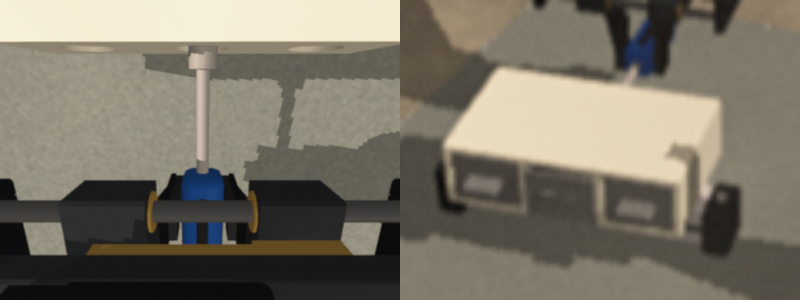

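```bash
python3 -c "from h import *
a=cv2.imread('pics/w9.png');cv2.imwrite('pics/w9z.png',cv2.resize(a[30:180,180:400],(792,540),interpolation=cv2.INTER_CUBIC))"
```

```text
(no output)
```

View pics/w9z.png

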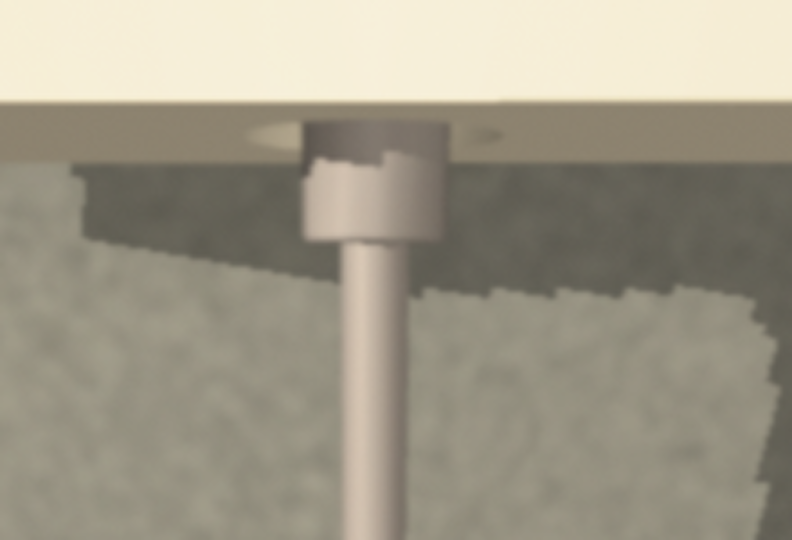

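The socket is centred in the hole (245–505 in the zoom, socket 302–448). Pushing on in stages.

Request:
{"fn": "move_arm", "kwargs": {"motion": [{"offset":[0.016,0,-0.003],"rotation":[0,0,0],"fingers":-1},{"offset":[0.02,0,0],"rotation":[0,0,0],"fingers":-1},{"offset":[0.02,0,0],"rotation":[0,0,0],"fingers":-1},{"offset":[0.02,0,0],"rotation":[0,0,0],"fingers":-1},{"offset":[0.02,0,0],"rotation":[0,0,0],"fingers":-1},{"offset":[0.02,0,0],"rotation":[0,0,0],"fingers":-1},{"offset":[0,0,0],"rotation":[0,0,0],"fingers":-1},{"offset":[0,0,0],"rotation":[0,0,0],"fingers":-1}]}}

```text
time: 13.9
tool_pos: [0.5275, -0.1705, 0.0599]
tool_rot: [-3.139, 0.009, 0.186]
wrist_force: [-5.6, -1.9, -1.3]
grip_width: 0.316
```

```bash
python3 un.py; python3 -c "from h import *
grab('wrist','w10')
grab('scene','s10')
b=cv2.imread('pics/s10.png');a=cv2.imread('pics/w10.png');cv2.imwrite('pics/c10.png',np.hstack([cv2.resize(a[0:300],(400,300)),cv2.resize(b[170:260,160:280],(400,300))]))"
```

```text
t 13.9 [ 0.52754987 -0.17053924  0.05989781] [-179.86826585    0.54257296   10.67144271] F [-5.59134314 -1.91196328 -1.2892917 ] 0.315634376217059
tip in unit frame mm: x -22.0 y 0.2 z 71.3
```

View pics/c10.png

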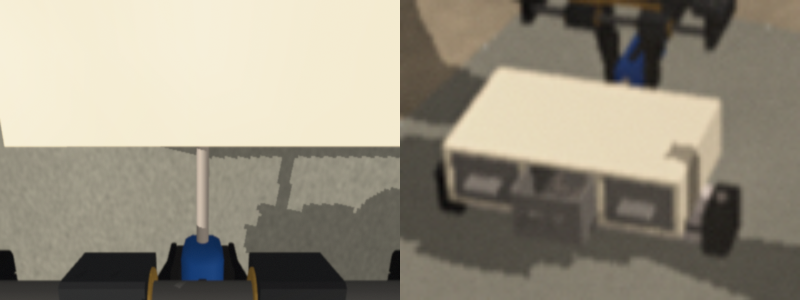

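The drawer is sliding out, with its front at (550,215) in the right panel. I'll measure how far from the depth cameras.

```bash
cat > ext.py <<'E'
from h import *
for cam in ("scene","top"):
    m=camera_model(cam); p,d=capture(cam); W=cloud(m,d); yaw=np.radians(10.8); c,s=np.cos(yaw),np.sin(yaw)
    a=W[...,0]*c+W[...,1]*s; b=-W[...,0]*s+W[...,1]*c; z=W[...,2]
    top=(z>.094)&(z<.108)&(b<-.145)&(b>-.39)&(a>.45)&(a<.8)
    bm=np.percentile(b[top],[1,99]).mean(); af=np.percentile(a[top],98.5); ab=np.percentile(a[top],1.5)
    print(cam,"unit front a %.4f back %.4f mid b %.4f"%(af,ab,bm))
    for dy,nm in ((0,"mid"),(.065,"+y"),(-.065,"-y")):
        k=(np.abs(b-bm-dy)<.02)&(z>.056)&(z<.099)&(a>af-.01)&(a<af+.13)
        if k.sum(): print(nm,k.sum(),"front protrusion mm",np.round(1000*(np.percentile(a[k],[50,90,98])-af),1))
E
python3 ext.py
```

```text
scene unit front a 0.6791 back 0.4984 mid b -0.2672
mid 192 front protrusion mm [33.2 36.3 37.5]
+y 186 front protrusion mm [-2.1 14.4 17.5]
-y 183 front protrusion mm [-2.4 14.3 16.6]
top unit front a 0.6737 back 0.5863 mid b -0.2671
mid 85 front protrusion mm [33.  34.5 36. ]
+y 54 front protrusion mm [ 9.6 17.1 19.2]
-y 47 front protrusion mm [10.8 17.1 18.5]
```

Request:
{"fn": "move_arm", "kwargs": {"motion": [{"offset":[0.016,0,0],"rotation":[0,0,0],"fingers":-1},{"offset":[0.02,0,0],"rotation":[0,0,0],"fingers":-1},{"offset":[0.02,0,0],"rotation":[0,0,0],"fingers":-1},{"offset":[0.02,0,0],"rotation":[0,0,0],"fingers":-1},{"offset":[0.016,0,0],"rotation":[0,0,0],"fingers":-1},{"offset":[0,0,0],"rotation":[0,0,0],"fingers":-1},{"offset":[0,0,0],"rotation":[0,0,0],"fingers":-1}]}}

```text
time: 14.68
tool_pos: [0.5501, -0.1663, 0.0599]
tool_rot: [-3.139, 0.01, 0.186]
wrist_force: [-6.3, -1.6, -0.9]
grip_width: 0.322
```

```bash
python3 un.py; python3 ext.py
```

```text
t 14.6833 [ 0.55009788 -0.16626614  0.05987736] [-179.86982579    0.54933194   10.67431906] F [-6.33687973 -1.56032661 -0.85499422] 0.321736293499528
tip in unit frame mm: x 0.9 y 0.2 z 71.2
scene unit front a 0.6827 back 0.5194 mid b -0.2669
mid 205 front protrusion mm [52.2 55.6 57.2]
+y 171 front protrusion mm [-5.5 11.7 13.8]
-y 162 front protrusion mm [-5.3 12.3 13.7]
top unit front a 0.7164 back 0.6153 mid b -0.2677
mid 77 front protrusion mm [13.7 15.3 16.7]
```

The drawer is about 58–59 mm out; the front moved 23 mm in this push. The top view is blocked by the wrist. Now I'll withdraw straight back.

Request:
{"fn": "move_arm", "kwargs": {"motion": [{"offset":[-0.04,0,0],"rotation":[0,0,0],"fingers":-1},{"offset":[-0.06,0,0],"rotation":[0,0,0],"fingers":-1},{"offset":[-0.08,0,0],"rotation":[0,0,0],"fingers":-1},{"offset":[-0.08,0,0],"rotation":[0,0,0],"fingers":-1},{"offset":[-0.08,0,0],"rotation":[0,0,0],"fingers":-1},{"offset":[-0.08,0,0],"rotation":[0,0,0],"fingers":-1},{"offset":[-0.06,0,0],"rotation":[0,0,0],"fingers":-1},{"offset":[-0.04,0,0],"rotation":[0,0,0],"fingers":-1},{"offset":[0,0,0],"rotation":[0,0,0],"fingers":-1},{"offset":[0,0,0],"rotation":[0,0,0],"fingers":-1}]}}

```text
time: 15.62
tool_pos: [0.4271, -0.1904, 0.062]
tool_rot: [3.141, -0.002, 0.188]
wrist_force: [0.4, -0.9, -1.3]
grip_width: 0.324
```

```bash
python3 un.py; python3 ext.py; python3 -c "from h import *
grab('wrist','w11')
grab('scene','s11')
b=cv2.imread('pics/s11.png');a=cv2.imread('pics/w11.png');cv2.imwrite('pics/c11.png',np.hstack([cv2.resize(a,(400,300)),cv2.resize(b[150:270,160:320],(400,300))]))"
```

```text
t 15.6167 [ 0.42707311 -0.19043271  0.06203869] [ 1.79952886e+02 -1.18360345e-01  1.07678059e+01] F [ 0.38039214 -0.85012306 -1.27543437] 0.32423030872083286
tip in unit frame mm: x -124.6 y -0.2 z 74.7
scene unit front a 0.6972 back 0.5530 mid b -0.2672
mid 179 front protrusion mm [38.5 41.4 42.9]
+y 41 front protrusion mm [-3.9 -0.3  0.8]
-y 40 front protrusion mm [-3.5 -0.3  0.6]
top unit front a 0.6735 back 0.5505 mid b -0.2663
mid 123 front protrusion mm [43.9 57.7 59.1]
+y 49 front protrusion mm [11.1 18.2 19.2]
-y 49 front protrusion mm [10.7 17.  17.9]
```

View pics/c11.png

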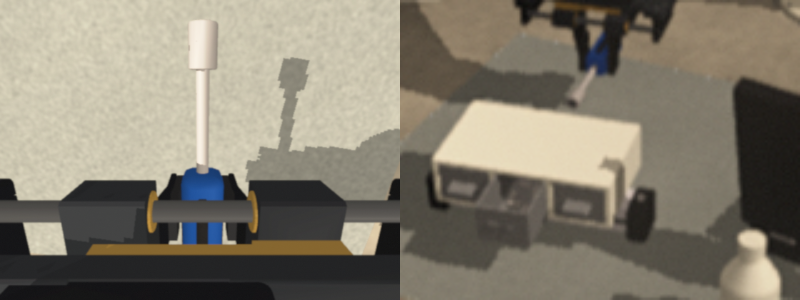

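The drawer stays about 58–59 mm out (top view, consistent with the push). The driver is clear of the unit, so now lower it onto the bench.

Request:
{"fn": "move_arm", "kwargs": {"motion": [{"offset":[0,0,0.04],"rotation":[0,0,0],"fingers":-1},{"offset":[0,0,0.07],"rotation":[0,0,0],"fingers":-1},{"offset":[0,0,0.06],"rotation":[0,0,0],"fingers":-1},{"offset":[0,0,0.035],"rotation":[0,0,0],"fingers":-1},{"offset":[0,0,0.015],"rotation":[0,0,0],"fingers":-1},{"offset":[0,0,0],"rotation":[0,0,0],"fingers":-1},{"offset":[0,0,0],"rotation":[0,0,0],"fingers":-1},{"offset":[0,0,0],"rotation":[0,0,0],"fingers":-1}]}}

```text
time: 16.48
tool_pos: [0.4269, -0.1904, 0.0072]
tool_rot: [3.141, -0.001, 0.188]
wrist_force: [-0.3, -0.0, -1.7]
grip_width: 0.321
```

```bash
python3 un.py; python3 -c "from h import *
capture('top')"; python3 un.py
```

```text
t 16.4833 [ 0.42686396 -0.19035995  0.0071845 ] [ 1.79968544e+02 -8.56038021e-02  1.07729857e+01] F [-0.2671809  -0.01912602 -1.72706911] 0.3211503207558217
tip in unit frame mm: x -124.8 y -0.1 z 19.7
t 16.5333 [ 0.4268075  -0.19035158  0.00727024] [ 1.79967627e+02 -9.76998909e-02  1.07674887e+01] F [ 0.02651272 -0.07649675 -1.34893443] 0.3146403180440754
tip in unit frame mm: x -124.8 y -0.1 z 19.9
```

Request:
{"fn": "move_arm", "kwargs": {"motion": [{"offset":[0,0,0.012],"rotation":[0,0,0],"fingers":-1},{"offset":[0,0,0.006],"rotation":[0,0,0],"fingers":-1},{"offset":[0,0,0],"rotation":[0,0,0],"fingers":-1},{"offset":[0,0,0],"rotation":[0,0,0],"fingers":-1},{"offset":[0,0,0],"rotation":[0,0,0],"fingers":-1}]}}

```text
time: 16.95
tool_pos: [0.4269, -0.1903, 0.0025]
tool_rot: [3.141, -0.002, 0.188]
wrist_force: [1.8, 1.9, 3.8]
grip_width: 0.32
```

Contact: the vertical force went from -1.4 to +3.8 N. Release and rise.

Request:
{"fn": "move_arm", "kwargs": {"motion": [{"offset":[0,0,0],"rotation":[0,0,0],"fingers":0.1},{"offset":[0,0,0],"rotation":[0,0,0],"fingers":0.3},{"offset":[0,0,0],"rotation":[0,0,0],"fingers":0.3},{"offset":[0,0,-0.03],"rotation":[0,0,0],"fingers":0.3},{"offset":[0,0,-0.08],"rotation":[0,0,0],"fingers":0.3},{"offset":[0,0,-0.12],"rotation":[0,0,0],"fingers":0.3},{"offset":[0,0,-0.14],"rotation":[0,0,0],"fingers":0.3},{"offset":[0,0,-0.14],"rotation":[0,0,0],"fingers":0.3},{"offset":[0,0,-0.14],"rotation":[0,0,0],"fingers":0.3},{"offset":[0,0,-0.1],"rotation":[0,0,0],"fingers":0.3},{"offset":[0,0,0],"rotation":[0,0,0],"fingers":0.3},{"offset":[0,0,0],"rotation":[0,0,0],"fingers":0.3}]}}

```text
time: 17.95
tool_pos: [0.4265, -0.1903, 0.1914]
tool_rot: [3.141, -0.004, 0.188]
wrist_force: [-0.7, -0.8, -1.3]
grip_width: 0.648
```

```bash
python3 un.py; python3 ext.py; python3 -c "from h import *
grab('wrist','w12')
grab('scene','s12')
grab('top','t12')
b=cv2.imread('pics/s12.png');a=cv2.imread('pics/w12.png');t=cv2.imread('pics/t12.png');cv2.imwrite('pics/c12.png',np.hstack([cv2.resize(a,(400,300)),cv2.resize(t[100:320,80:450],(400,300))]))"
```

```text
t 17.95 [ 0.42651616 -0.19031138  0.19139805] [179.95093434  -0.23645906  10.74357147] F [-0.74634368 -0.83926659 -1.32489112] 0.647863902019383
tip in unit frame mm: x -125.1 y -0.1 z 204.2
scene unit front a 0.6804 back 0.5534 mid b -0.2670
mid 208 front protrusion mm [54.7 57.9 59.2]
+y 184 front protrusion mm [-3.5 12.8 16.2]
-y 176 front protrusion mm [-3.3 12.9 16.9]
top unit front a 0.6733 back 0.5503 mid b -0.2666
mid 121 front protrusion mm [43.4 57.9 59.6]
+y 57 front protrusion mm [ 9.7 17.5 19.4]
-y 44 front protrusion mm [12.  17.6 19. ]
```

View pics/c12.png

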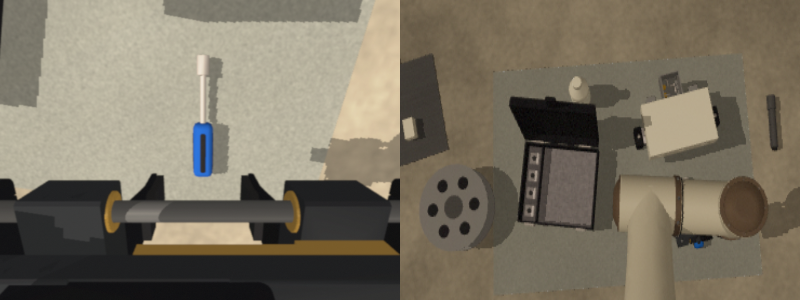

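View pics/s12.png

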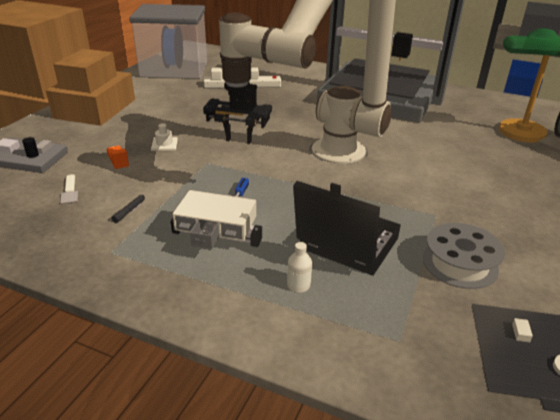

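The driver lies flat behind the unit, at (202,115) in the left panel. The lid is open on its stop, the middle drawer is half out, the outer pulls haven't moved, and the bottle, spool and torch are where they were. Handing in.

```bash
python3 -c "
from h import *
print(close_job())"
```

```text
the job is handed in; nothing more can be done
None
```

The job is done and handed in at about 18 s of the 67 s allowed.

- **Lid:** I lifted it by its tab until it met the stop, with a contact force of about 9 N. After release it stayed open, leaning back past upright.
- **Drawer:** the stuck one was in the middle bay. I gripped the nut driver at its origin and pushed the drawer out with the socket through the centre of the hole.
- **Driver:** I withdrew it and laid it flat on the bench behind the unit, then raised the gripper clear.

**Last checks**
- **Drawer position:** the scene and top cameras both put the drawer about 58–59 mm out. It did not move between pulling the driver back and handing in.
- **Other drawers:** both are still shut; only their pulls stand out, about 17–19 mm.
- **Other objects:** the bottle, spool and torch look unmoved in the pictures. I judged that by eye and did not measure them again.

**Disagreements**
- **Unit position:** the wrist and top cameras differed by about 4–5 mm along x. I set the final push from the measured drawer travel instead.
- **Scene readings:** some scene-camera readings were out by several millimetres because its fit of the unit's front edge shifted. One gave 43 mm against the top camera's 59 mm, but they agreed again in the last check.
- **Lid angle:** my calculation at the stop gave 99° against the nominal 100°, which I put down to calibration error.

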